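# Index the tofu carousel and load its empty pocket

### The arm

A 7-joint arm with a two-finger parallel gripper is mounted at the origin on the work surface. World frame = base frame: x ahead of the robot, y to its left, z up, the work surface at z = 0. Lengths are in m, angles in rad, forces in N, time in s.
With the tool pointing down it reaches from about 0.4 to 0.85 m from the base axis. Payload 10.4 kg.
Tool frame: the origin (TCP) lies on the front face of the gripper's body, between the roots of the fingers; the fingertips stand 73 mm ahead of it and the grasp point (between the pads) lies 54 mm ahead of it; z points along the fingers, y is the line along which they close (so a half turn about z gives the same grasp; the last joint's range is limited). The gripper opens to 85 mm and grips with 20 to 120 N. Pads are 22 mm wide; open, the fingers measure 114 mm over their backs; the gripper's body (76 mm by 85 mm) begins 54 mm behind the grasp point. The pads swing forward as they close: fully open they stand 13 mm farther back than shut.
Start: joints at [-1.305, 0.332, -0.065, 1.46, 0.022, 1.35, -0.088], TCP at [0.178, 0.599, 0.304] pointing down, gripper open.
Joint ranges: [-2.6, 2.6], [-0.5, 2.12], [-1.47, 1.34], [0.16, 2.42], [-1.27, 4.41], [0.06, 2.06], [-2.6, 2.6]. Speed limits (rad/s): [2.22, 2.22, 2.79, 2.79, 3.14, 3.14, 3.14].

### API

Orientations are given as a unit quaternion [x, y, z, w].
In Python, from workcell import manip gives the robot as it stands.
- The arm moves only by the shell command python3 -m jog 'ROWS' [FORCE]. ROWS is JSON, a list of rows, each an object with "grip": the gripper command: -1 is fully open, 1 is shut, values between are in proportion; "slide": the shift along the tool's x, y, z in cm, a list of three; "yaw": the turn about the tool's z in rad. A call has 1 to 8 rows; each row shifts and turns the commanded pose from where the row before left it, along the tool's axes as they then stand; what a row does not reach is not made up. A row lasts 1/10 s, in which the tool goes at most 50 mm and 8.59 degrees, less where a joint would pass 70% of its speed; a pose out of reach is approached as far as the arm can. A call with a gripper value outside its range is refused whole. The fingers move at their own pace and stop on an object; FORCE is the grip in N (left out, the last holds). Time passes only in rows, so rows that do not move let the fingers close. It gives the time, the measured TCP pose, the force, the opening and the grip force at its end, in the units of the state.
- manip.get_obs(): the state, without advancing time (a new reading comes with each control period).
- manip.camera(name): name is "scene" or "top" or "wrist"; returns the picture (400x640x3 uint8, blue, green, red); there is no depth.
- manip.calibration(name): a dict with "vfov" (degrees; the focal length in pixels is half the picture's height over the tangent of half this angle, whatever the lens; pixels are square), "cx", "cy" (the principal point, pixels), "camera_from_world" (4x4, takes a point from world to camera coordinates). Camera axes: x right, y down, z forward; pixel columns grow to the right and rows downward; lengths in m; the calibration is good to about 2 mm. The wrist camera is an equidistant fisheye: a pixel r from the principal point sees the ray r / f radians off the axis. A picture is of the moment at which its call begins: read the wrist's pose just before it. calibration takes no time and is no camera call; for the wrist camera it gives the pose at the moment of the call.
- manip.hand_in(): hands the job in; it is judged then, once.
Trained networks look in the newest picture that a camera, given by its name, has taken for a name from the list of things; names that differ only in an ending like _2 or _b are one class to them, and where a whole thing is asked for, a point or a joint stands for the part that bears it (a point fixed in the world has none). Each returns a list of dicts, best first, with "conf" (0 to 1); they miss things now and then, are a little off and sometimes report something else, mostly with a low value. They report only what shows in the picture. A call takes as long as a camera call. They do not tell look-alikes from the thing itself.
- manip.masks_of(thing, camera): "region" (400x640 bool, what is visible of it) and "centre" ([column, row] in pixels, amid what is visible of it).
The state is a dict: "clock": time; "joint_pos": joint angles; "joint_velocities": joint speeds; "tau": joint torques, N m; "position": TCP position; "ee_rot": TCP orientation; "ft_force": force on the tool from outside, world axes, zero at the start; "torque": the same for the moment, N m; "grip_width": opening from 0.0 (shut) to 1.0 (fully open); "grasp_force": force on a finger pad.
Only numpy, scipy, OpenCV 4.12 (cv2) and the standard library are available. Lean on these libraries where they do the work, as an engineer would, in place of code of your own. Each camera call takes 0.05 s, during which the arm holds its last target. There are 200 camera calls.

### The job

Turn the carousel until its empty pocket clicks into line with the white infeed chute. Then slide the tofu block waiting in the chute, without lifting or tipping it, straight into that pocket until it is fully home against the green hub, and leave the jar and the bowl where they are.

Things in the scene. Friction and masses are not known exactly. Their poses are not given: they have to be found in the camera images.
- carousel (a joint): Round aluminium disc, 250 mm across, top 50 mm above the table, on a vertical axis without end stops. In rad, positive anticlockwise from above; at 0 (and every full turn) the empty pocket faces the chute. A sprung detent clicks each quarter turn: it pulls in from 0.1 rad either side and takes about 6 N at a post to push through; elsewhere friction holds the carousel where it is left.
- hub (a point): The axis, on the steel knob of the carousel's green square hub (64 x 64 mm, top 72 mm above the table; knob 82 mm). Axes turn with the carousel; the empty pocket lies along its -y. Four pockets leave the hub's sides, 90 degrees apart; three hold golden tofu blocks fixed to the disc, tops 85 mm above the table.
- pocket_mouth (a point): Outer end of the empty pocket's centre line, on the disc's top, 115 mm from the axis. Each pocket is straight with a blue floor, 58 mm wide between two thin steel rails 22 mm high that run from the hub to 115 mm from the axis.
- pocket_seat (a point): Point on the floor of the empty pocket (disc top, 50 mm above the table), 63 mm from the axis, where the block's underside centre comes to lie when it touches the hub.
- post_a (a point): Top centre of an upright black push post, 14 mm across, rising 55 mm above the disc (top 105 mm above the table), 96 mm from the axis, between two pockets. Post a is the next post anticlockwise from the empty pocket.
- post_b (a point): Top of the next post, a quarter turn anticlockwise from post a; same size.
- post_c (a point): Top of the next post, half a turn from post a; same size.
- post_d (a point): Top of the post that is next clockwise from the empty pocket; same size.
- station: Fixed loading station under carousel and chute. Origin on the table under the axis. The chute runs out along its -y: white level floor 52 mm above the table, 128 to 268 mm from the axis, between steel guides 60 mm apart (tops 74 mm above the table, red marks at the carousel end); both ends open. A blue detent housing is on the +y side, under the disc.
- chute_mouth (a point): Point fixed to the station, on the chute's centre line, 115 mm from the axis, at the disc's height: where pocket_mouth lies when the empty pocket is in line.
- chute_entry (a point): Middle of the chute floor's outer end, 268 mm from the axis, 52 mm above the table.
- block: Firm golden tofu block, 46 mm wide (x), 60 mm long (y, lying along the chute), 34 mm high, 0.1 kg. Origin at the centre of its underside. It waits in the chute.
- jar: Bystander: jar with red lid, 64 mm across, 100 mm high. Origin under its centre.
- bowl: Bystander: steel bowl, 120 mm across, 50 mm high. Origin under its centre.
Things that resemble listed ones, but are neither listed nor needed, are in the scene too. Leave any blue or red look-alike of the block alone.

How it is judged:
By the outcome, as a careful person would: the job done as asked, in the order asked, and still so for the second after the job is handed in, with the robot touching nothing.
It also fails if it takes over 67 s, if anything falls off the work surface, if the arm or the gripper's body presses on something with over 40 N, if the wrist force passes 120 N, or if a joint passes its speed limit or range.

## Working session

There is one attempt and no reset: what is moved stays moved. The work goes in short steps, Python scripts to look and compute and a shell command to move; the robot and the scene stay as the last step left them, time stands still between calls to the robot, and variables do not carry over. Pictures are saved under pics/ and viewed, at most 10 in all, crops included, and the job is handed in when it is done.

```bash
mkdir -p pics; ls; python3 - <<'E'
from workcell import manip
import cv2,numpy as np
o=manip.get_obs();print({k:np.round(v,3).tolist() for k,v in o.items()})
a=manip.camera("scene");cv2.imwrite("pics/scene1.png",a)
b=manip.camera("top");cv2.imwrite("pics/top1.png",b)
for n in("scene","top"):
  c=manip.calibration(n);print(n,c["vfov"],c["cx"],c["cy"],np.round(c["camera_from_world"],4).tolist())
for t in("hub","block","post_a","station","pocket_mouth","jar","bowl","carousel"):
  for d in manip.masks_of(t,"top"):
    print(t,round(d["conf"],2),np.round(d["centre"],1),d["region"].sum())
E
```

```text
pics
{'clock': 0.0, 'joint_pos': [-1.305, 0.333, -0.065, 1.461, 0.022, 1.35, -0.088], 'joint_velocities': [-0.0, 0.0, 0.0, -0.002, -0.0, -0.0, 0.001], 'tau': [-0.0, -62.545, 0.049, -39.159, 0.016, 0.01, -0.0], 'position': [0.178, 0.599, 0.303], 'ee_rot': [0.144, 0.99, -0.001, -0.0], 'ft_force': [0.153, -0.499, 0.007], 'torque': [-0.009, -0.001, -0.005], 'grasp_force': 0.0, 'grip_width': 1.0}
scene 48.18154645979804 319.8480400089144 205.8997246475735 [[-0.3546, 0.9349, -0.0147, 0.281], [0.698, 0.2542, -0.6694, -0.3403], [-0.6221, -0.2477, -0.7427, 1.306], [0.0, 0.0, 0.0, 1.0]]
top 49.5038100353702 322.7467195889366 204.8464520375438 [[0.0206, -0.9998, -0.0053, -0.104], [-0.9934, -0.0199, -0.1128, 0.6089], [0.1127, 0.0076, -0.9936, 0.9885], [0.0, 0.0, 0.0, 1.0]]
hub 0.67 [225.4 217.2] 9021
block 0.88 [331.4 266.5] 529
block 0.86 [340.2 172.3] 529
block 0.7 [304.6 217.8] 588
post_a 0.55 [221.4 216.8] 9195
station 0.84 [225.6 219. ] 10299
pocket_mouth 0.94 [220.1 217.2] 8999
jar 0.81 [454.1 242.1] 911
bowl 0.57 [433.5 169.1] 2022
bowl 0.22 [222. 218.] 8963
carousel 0.89 [219.4 216. ] 9065
```

View pics/top1.png

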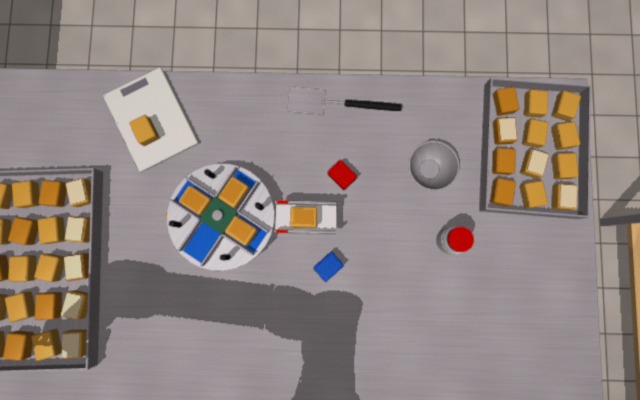

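View pics/scene1.png

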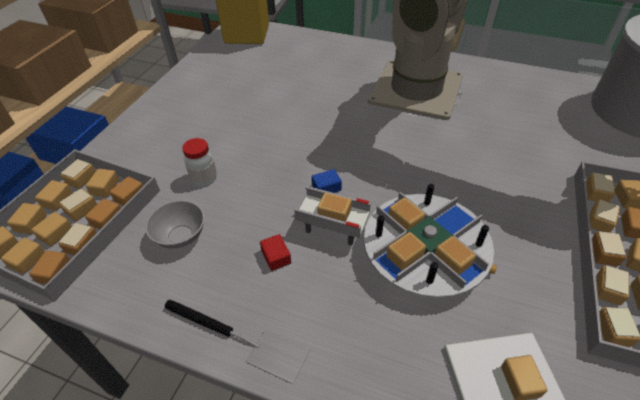

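The top view shows the carousel at (218,216) and the white chute to its right. The golden block in the chute is at (304,217) and the empty pocket faces lower left at (203,242).

Block candidates are red (342,174), blue (329,266), golden on the board (144,129), tray blocks, and golden in the chute (304,217). Only the one in the chute fits the description. I'll confirm it in an enlarged crop.

```bash
cat > h.py <<'E'
from workcell import manip
import cv2,numpy as np
def px2w(name,u,v,z,c=None):
    c=c or manip.calibration(name);T=np.array(c["camera_from_world"]);R=T[:3,:3];t=T[:3,3]
    f=200/np.tan(np.radians(c["vfov"])/2)
    a=np.array([u-c["cx"],v-c["cy"]])
    if name=="wrist":
        r=np.hypot(*a);d=np.r_[a/max(r,1e-9)*np.sin(r/f),np.cos(r/f)]
    else: d=np.r_[a/f,1]
    o=-R.T@t;d=R.T@d
    return o+d*(z-o[2])/d[2]
def w2px(name,p,c=None):
    c=c or manip.calibration(name);T=np.array(c["camera_from_world"]);q=T[:3,:3]@p+T[:3,3]
    f=200/np.tan(np.radians(c["vfov"])/2);s=q[:2]
    if name=="wrist":
        n=np.hypot(*s);k=f*np.arctan2(n,q[2])/max(n,1e-9)
    else:k=f/q[2]
    return np.array([c["cx"],c["cy"]])+s*k
E
python3 - <<'E'
from h import *
a=cv2.imread("pics/top1.png")
cv2.imwrite("pics/crop1.png",cv2.resize(a[155:280,160:350],None,fx=4,fy=4,interpolation=cv2.INTER_CUBIC))
k=px2w("top",218,215.5,.082);print("hub",k.round(4))
g=lambda u,v,z:px2w("top",u,v,z)[:2].round(4)
print("block",g(304,217,.086))
for n,p in dict(bot=(224,258),right=(261,206),top=(209,174),left=(175,224)).items():
    q=px2w("top",*p,.105)[:2]-k[:2];print(n,np.hypot(*q),np.degrees(np.arctan2(q[1],q[0])))
E
```

```text
hub [0.5767 0.1425 0.082 ]
block [ 0.5769 -0.0507]
bot 0.09678663840443791 -166.1445817993704
right 0.10137314014436069 -78.11108341141035
top 0.091735684157429 11.712832016571467
left 0.09031220629769181 104.39961266413735
```

View pics/crop1.png

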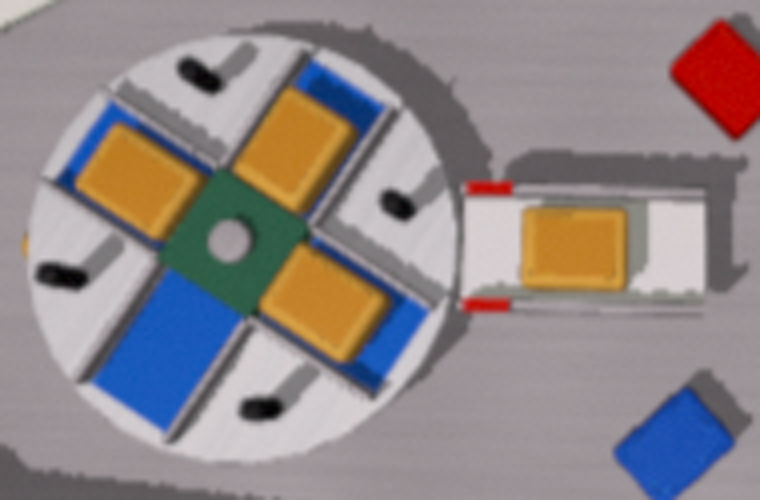

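The crop confirms it: the golden block lies on the white floor between the guides, by the red marks. Crop pixel (575,250) is (304,217) in the full picture. The empty blue pocket points to about 150°, so the carousel has to turn roughly +120°. Post a is the bottom one, with its top at about (222,257). I'm moving above it.

```bash
python3 -m jog '[{"grip":-1,"slide":[-2.7,-2.35,0],"yaw":0},{"grip":-1,"slide":[-2.7,-2.35,0],"yaw":0},{"grip":-1,"slide":[-2.7,-2.35,0],"yaw":0},{"grip":-1,"slide":[-2.7,-2.35,0],"yaw":0},{"grip":-1,"slide":[-2.7,-2.35,0],"yaw":0},{"grip":-1,"slide":[-2.7,-2.35,0],"yaw":0},{"grip":-1,"slide":[-2.7,-2.35,0],"yaw":0},{"grip":-1,"slide":[-2.7,-2.35,0],"yaw":0}]' 30
python3 -m jog '[{"grip":-1,"slide":[-2.7,-2.35,0],"yaw":0},{"grip":-1,"slide":[-2.7,-2.35,0],"yaw":0},{"grip":-1,"slide":[-2.7,-2.35,0],"yaw":0},{"grip":-1,"slide":[-2.7,-2.35,0],"yaw":0},{"grip":-1,"slide":[-2.7,-2.35,0],"yaw":0},{"grip":-1,"slide":[-2.7,-2.35,0],"yaw":0},{"grip":-1,"slide":[-2.7,-2.35,0],"yaw":0},{"grip":-1,"slide":[-2.7,-2.35,0],"yaw":0}]'
python3 -m jog '[{"grip":-1,"slide":[0,0,0],"yaw":0.14},{"grip":-1,"slide":[0,0,0],"yaw":0.14},{"grip":-1,"slide":[0,0,0],"yaw":0.14},{"grip":-1,"slide":[0,0,0],"yaw":0.14},{"grip":-1,"slide":[0,0,0],"yaw":0.14},{"grip":-1,"slide":[0,0,0],"yaw":0.14}]'
python3 -m jog '[{"grip":-1,"slide":[0,0,0],"yaw":0.14},{"grip":-1,"slide":[0,0,0],"yaw":0.14},{"grip":-1,"slide":[0,0,0],"yaw":0.14},{"grip":-1,"slide":[0,0,0],"yaw":0.14},{"grip":-1,"slide":[0,0,0],"yaw":0.14},{"grip":-1,"slide":[0,0,0],"yaw":0.14}]'
python3 -m jog '[{"grip":-1,"slide":[0,0,0],"yaw":0.14},{"grip":-1,"slide":[0,0,0],"yaw":0.14},{"grip":-1,"slide":[0,0,0],"yaw":0.14},{"grip":-1,"slide":[0,0,0],"yaw":0.14},{"grip":-1,"slide":[0,0,0],"yaw":0.14},{"grip":-1,"slide":[0,0,0],"yaw":0.14},{"grip":-1,"slide":[0,0,0],"yaw":0}]'
python3 - <<'E'
from h import *
o=manip.get_obs();print(np.round(o["joint_pos"],2),o["position"],o["ee_rot"])
c=manip.calibration("wrist");a=manip.camera("wrist");cv2.imwrite("pics/w1.png",a)
import json;json.dump({k:np.array(v).tolist() for k,v in c.items()},open("w1.json","w"))
print({k:np.round(v,3).tolist() for k,v in c.items()})
E
```

```text
clock: 1.3
position: [0.3321, 0.356, 0.3041]
ee_rot: [0.144, 0.99, 0.0, 0.0]
ft_force: [1.7, 0.8, 0.3]
grip_width: 1.003
grasp_force: 0.0
clock: 2.1
position: [0.4856, 0.1144, 0.3042]
ee_rot: [0.144, 0.99, 0.0, 0.0]
ft_force: [0.1, 0.4, 0.8]
grip_width: 0.997
grasp_force: 0.0
clock: 2.7
position: [0.485, 0.1157, 0.304]
ee_rot: [0.537, 0.843, 0.0, 0.0]
ft_force: [-0.2, -0.4, -0.2]
grip_width: 0.998
grasp_force: 0.0
clock: 3.3
position: [0.485, 0.1157, 0.304]
ee_rot: [0.835, 0.551, 0.0, -0.0]
ft_force: [-0.0, 0.0, 0.4]
grip_width: 1.001
grasp_force: 0.0
clock: 4.0
position: [0.485, 0.1157, 0.304]
ee_rot: [0.986, 0.165, 0.0, -0.0]
ft_force: [0.5, 0.0, -0.7]
grip_width: 1.001
grasp_force: 0.0
[-0.76  0.04  0.45  1.81 -0.02  1.3  -1.55] [0.48499715 0.11569594 0.3040285 ] [ 9.86372599e-01  1.64526801e-01  1.17175486e-04 -1.19068887e-04]
{'vfov': 65.706, 'cx': 322.055, 'cy': 198.155, 'camera_from_world': [[0.325, -0.946, -0.001, -0.048], [-0.894, -0.308, 0.326, 0.427], [-0.308, -0.105, -0.946, 0.543], [0.0, 0.0, 0.0, 1.0]]}
```

View pics/w1.png

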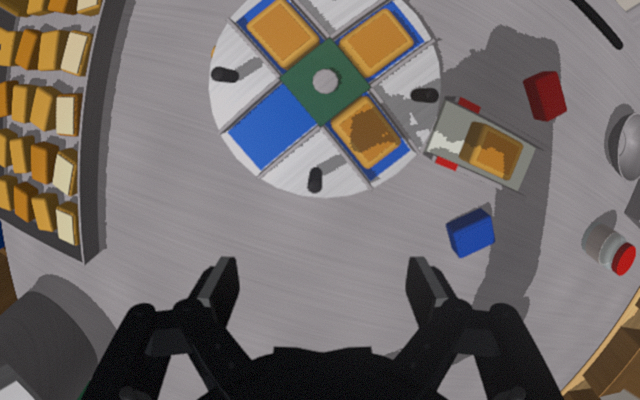

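The wrist view shows the knob at (325,81) and post a's top at about (314,189). The pocket faces lower left at (265,135), and the chute's red marks are at (468,105) and (446,162). I'll compute the exact geometry from these.

```bash
python3 - <<'E'
from h import *
import json;c=json.load(open("w1.json"))
W=lambda u,v,z:px2w("wrist",u,v,z,c)[:2]
k=W(325,81,.082);print("knob",k.round(4), "top est",px2w("top",217.5,215,.082)[:2].round(4))
for n,p in dict(a=(314,188),d=(217,74),b=(433,95)).items():
    for nm,o in(("",W(*p,.105)-k),):print(n,np.hypot(*o).round(4),np.degrees(np.arctan2(o[1],o[0])).round(1),(k+o).round(4))
for p in((325,37),(280,82),(325,127),(370,82)):
    o=W(*p,.072)-k;print("corner",np.hypot(*o).round(4),np.degrees(np.arctan2(o[1],o[0])).round(1))
# chute from top cam: guides' ends tops
g=lambda u,v,z=.074:px2w("top",u/4+160,v/4+155,z)[:2]
L=[g(465,187),g(705,190),g(465,305),g(705,310)];print("chute",np.round(L,4).tolist())
m0=(L[0]+L[2])/2;m1=(L[1]+L[3])/2;d=m1-m0;print("mid",m0,m1,"dir",np.degrees(np.arctan2(d[1],d[0])))
print("tops via block",np.round([g(523,207,.086),g(626,208,.086),g(525,290,.086),g(625,290,.086)],4).tolist())
# wrist colour segmentation of empty-pocket floor, sub-pixel orientation
a=cv2.imread("pics/w1.png");h=cv2.cvtColor(a,cv2.COLOR_BGR2HSV)
m=cv2.inRange(h,(105,120,60),(125,255,255));n,l,s,ce=cv2.connectedComponentsWithStats(m)
i=l[135,265];cn=np.argwhere(l==i)[:,::-1];P=np.array([W(u,v,.05) for u,v in cn],np.float32)
r=cv2.minAreaRect(P*1000);print("pocket rect",r, "dir from hub",np.degrees(np.arctan2(*( (np.array(r[0])/1000-k)[::-1]))))
r2=(l==l[135,265]).sum();print(r2)
rm=cv2.inRange(h,(0,150,80),(6,255,255));n,l,s,ce=cv2.connectedComponentsWithStats(rm)
print([(ce[j].round(1).tolist(),int(s[j,4])) for j in range(1,n) if s[j,4]>30])
E
```

```text
knob [0.5783 0.1448] top est [0.5778 0.1437]
a 0.0973 -166.9 [0.4835 0.1228]
d 0.0958 103.4 [0.556 0.238]
b 0.0966 -76.6 [0.6007 0.0509]
corner 0.0442 18.9
corner 0.0432 108.8
corner 0.0446 -160.8
corner 0.0434 -70.5
chute [[0.6113, 0.0137], [0.6123, -0.1223], [0.5445, 0.0115], [0.5444, -0.1235]]
mid [0.57788577 0.01263749] [ 0.57835964 -0.12292913] dir -89.7997247255675
tops via block [[0.5993, -0.0205], [0.5999, -0.0781], [0.5529, -0.0229], [0.554, -0.0786]]
pocket rect ((516.2354736328125, 183.44557189941406), (55.874759674072266, 79.5864486694336), 58.161285400390625) dir from hub 148.07756872798623
3795
[([550.4, 95.7], 744), ([468.9, 104.9], 143), ([446.2, 163.0], 140), ([623.5, 260.0], 437)]
```

```bash
python3 -m jog '[{"grip":-1,"slide":[0.18,-0.68,2.5],"yaw":0.1},{"grip":-1,"slide":[0,0,4],"yaw":0},{"grip":-1,"slide":[0,0,4],"yaw":0},{"grip":-1,"slide":[0,0,3],"yaw":0},{"grip":-1,"slide":[0,0,1.6],"yaw":0},{"grip":-1,"slide":[0,0,0],"yaw":0}]'
python3 -m jog '[{"grip":1,"slide":[0,0,0],"yaw":0},{"grip":1,"slide":[0,0,0],"yaw":0},{"grip":1,"slide":[0,0,0],"yaw":0},{"grip":1,"slide":[0,0,0],"yaw":0},{"grip":1,"slide":[0,0,0],"yaw":0},{"grip":1,"slide":[0,0,0],"yaw":0},{"grip":1,"slide":[0,0,0],"yaw":0},{"grip":1,"slide":[0,0,0],"yaw":0}]' 30
python3 - <<'E'
from h import *
o=manip.get_obs();print(np.round(o["joint_pos"],2))
manip.calibration("wrist");a=manip.camera("wrist");cv2.imwrite("pics/w2.png",a)
E
```

```text
clock: 4.65
position: [0.4833, 0.1223, 0.1509]
ee_rot: [0.993, 0.118, -0.002, 0.001]
ft_force: [-0.4, 0.3, 0.5]
grip_width: 1.0
grasp_force: 0.0
clock: 5.45
position: [0.4847, 0.1228, 0.1534]
ee_rot: [0.993, 0.116, 0.0, -0.0]
ft_force: [-2.2, -0.2, 6.2]
grip_width: 0.156
grasp_force: 29.2
[-0.74  0.21  0.45  1.98 -0.11  0.97 -1.58]
```

View pics/w2.png

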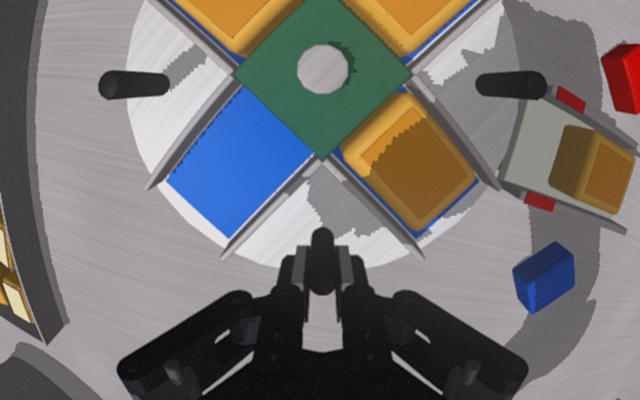

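The post sits between the pads at (322,260), with an opening of 13 mm and a 29 N grip. I'll swing it along the arc in small rows: radius 96 mm, tool x towards the hub.

```bash
python3 -m jog '[{"grip":1,"slide":[0.02,0.576,0],"yaw":-0.06},{"grip":1,"slide":[0.02,0.576,0],"yaw":-0.06},{"grip":1,"slide":[0.02,0.576,0],"yaw":-0.06},{"grip":1,"slide":[0.02,0.576,0],"yaw":-0.06},{"grip":1,"slide":[0.02,0.576,0],"yaw":-0.06}]'
python3 - <<'E'
from h import *
o=manip.get_obs();k=np.array([.5783,.1448]);q=o["position"][:2]-k;print(np.hypot(*q),np.degrees(np.arctan2(q[1],q[0])),np.round(o["torque"],2))
E
```

```text
clock: 6.0
position: [0.4955, 0.0961, 0.1534]
ee_rot: [0.964, 0.265, 0.0, -0.0]
ft_force: [-2.2, -0.4, 5.6]
grip_width: 0.149
grasp_force: 29.4
0.09608423073645454 -149.5476043584885 [0.07 0.57 0.04]
```

```bash
R='x'; python3 -m jog '[{"grip":1,"slide":[0.04,0.767,0],"yaw":-0.08},{"grip":1,"slide":[0.03,0.767,0],"yaw":-0.08},{"grip":1,"slide":[0.03,0.767,0],"yaw":-0.08},{"grip":1,"slide":[0.03,0.767,0],"yaw":-0.08},{"grip":1,"slide":[0.03,0.767,0],"yaw":-0.08},{"grip":1,"slide":[0.03,0.767,0],"yaw":-0.08},{"grip":1,"slide":[0.03,0.767,0],"yaw":-0.08},{"grip":1,"slide":[0.03,0.767,0],"yaw":-0.08}]'
python3 -m jog '[{"grip":1,"slide":[0.03,0.767,0],"yaw":-0.08},{"grip":1,"slide":[0.03,0.767,0],"yaw":-0.08},{"grip":1,"slide":[0.03,0.767,0],"yaw":-0.08},{"grip":1,"slide":[0.03,0.767,0],"yaw":-0.08},{"grip":1,"slide":[0.03,0.767,0],"yaw":-0.08},{"grip":1,"slide":[0.03,0.767,0],"yaw":-0.08},{"grip":1,"slide":[0.03,0.767,0],"yaw":-0.08}]'
python3 - <<'E'
from h import *
o=manip.get_obs();k=np.array([.5783,.1448]);q=o["position"][:2]-k;print(np.hypot(*q),np.degrees(np.arctan2(q[1],q[0])),np.round(o["torque"],2),np.round(o["joint_pos"],2))
E
```

```text
clock: 6.8
position: [0.5409, 0.0566, 0.1534]
ee_rot: [0.832, 0.555, -0.0, -0.0]
ft_force: [-3.9, 0.9, 8.2]
grip_width: 0.147
grasp_force: 30.2
clock: 7.5
position: [0.5937, 0.0501, 0.1534]
ee_rot: [0.646, 0.763, -0.0, -0.0]
ft_force: [-3.3, -0.5, 8.4]
grip_width: 0.152
grasp_force: 30.2
0.09595430638160342 -80.77925394187885 [0.03 0.98 0.27] [-0.38  0.4   0.27  1.72 -0.12  1.04  0.1 ]
```

```bash
python3 -m jog '[{"grip":1,"slide":[0.03,0.72,0],"yaw":-0.075},{"grip":1,"slide":[0.03,0.72,0],"yaw":-0.075},{"grip":1,"slide":[0.03,0.72,0],"yaw":-0.075},{"grip":1,"slide":[0.03,0.72,0],"yaw":-0.075},{"grip":1,"slide":[0.03,0.72,0],"yaw":-0.075},{"grip":1,"slide":[0.03,0.72,0],"yaw":-0.075},{"grip":1,"slide":[0.03,0.72,0],"yaw":-0.075},{"grip":1,"slide":[0,0,0],"yaw":0}]'
python3 -m jog '[{"grip":1,"slide":[0.02,0.6,0],"yaw":-0.06},{"grip":1,"slide":[0,0,0],"yaw":0},{"grip":1,"slide":[0,0,0],"yaw":0}]'
python3 - <<'E'
from h import *
o=manip.get_obs();k=np.array([.5783,.1448]);q=o["position"][:2]-k;print(np.hypot(*q),np.degrees(np.arctan2(q[1],q[0])),np.round(o["torque"],2),np.round(o["joint_pos"],2))
E
```

```text
clock: 8.3
position: [0.6395, 0.0708, 0.1534]
ee_rot: [0.426, 0.905, 0.0, 0.0]
ft_force: [-2.3, -1.4, 5.0]
grip_width: 0.149
grasp_force: 30.1
clock: 8.6
position: [0.6454, 0.0759, 0.1536]
ee_rot: [0.4, 0.916, 0.002, 0.002]
ft_force: [11.8, 3.6, -3.7]
grip_width: 0.15
grasp_force: 29.6
0.09614124102664029 -45.760602078717746 [ 0.62 -2.3   0.25] [-0.31  0.5   0.16  1.57 -0.09  1.08  0.62]
```

```bash
python3 -m jog '[{"grip":-1,"slide":[0,0,0],"yaw":0},{"grip":-1,"slide":[0,0,0],"yaw":0},{"grip":-1,"slide":[0,0,0],"yaw":0},{"grip":-1,"slide":[0,0,0],"yaw":0},{"grip":-1,"slide":[0,0,0],"yaw":0},{"grip":-1,"slide":[0,0,0],"yaw":0}]'
python3 -m jog '[{"grip":-1,"slide":[0,0,-2],"yaw":0},{"grip":-1,"slide":[0,0,-3],"yaw":0},{"grip":-1,"slide":[0,0,-3],"yaw":0},{"grip":-1,"slide":[0,0,-3],"yaw":0},{"grip":-1,"slide":[0,0,-2],"yaw":0},{"grip":-1,"slide":[0,0,0],"yaw":0}]'
python3 - <<'E'
from h import *
import json
c=manip.calibration("wrist");a=manip.camera("wrist");cv2.imwrite("pics/w3.png",a)
json.dump({k:np.array(v).tolist() for k,v in c.items()},open("w3.json","w"))
b=manip.camera("top");cv2.imwrite("pics/top2.png",b)
cv2.imwrite("pics/both2.png",np.hstack([cv2.resize(a,None,fx=.75,fy=.75),cv2.resize(b[155:305,160:320],(320,300))]))
E
```

```text
clock: 9.2
position: [0.6434, 0.0747, 0.1529]
ee_rot: [0.4, 0.916, 0.0, -0.0]
ft_force: [-0.4, -0.1, 0.1]
grip_width: 1.001
grasp_force: 0.0
clock: 9.8
position: [0.6445, 0.0748, 0.2866]
ee_rot: [0.4, 0.916, 0.002, 0.002]
ft_force: [1.0, 0.4, -0.3]
grip_width: 1.002
grasp_force: 0.0
```

View pics/both2.png

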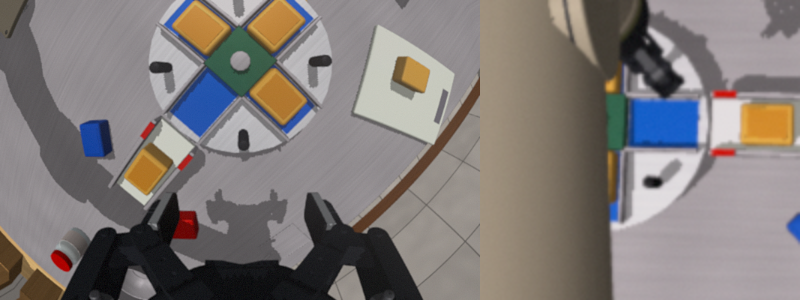

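Both views show the empty pocket pointing at the chute. I'll check the angle numerically and get the block's pose.

```bash
python3 - <<'E'
from h import *
import json;c=json.load(open("w3.json"));a=cv2.imread("pics/w3.png");h=cv2.cvtColor(a,cv2.COLOR_BGR2HSV)
W=lambda u,v,z:px2w("wrist",u,v,z,c)[:2]
def comp(m,seed,z):
    n,l,s,ce=cv2.connectedComponentsWithStats(m);i=l[seed[1],seed[0]]
    assert i;P=np.array([W(u,v,z) for u,v in np.argwhere(l==i)[:,::-1]],np.float32)*1000
    return cv2.minAreaRect(P),P
print("knob",W(320,81,.082))
print("pocket",comp(cv2.inRange(h,(105,120,60),(125,255,255)),(270,135),.05)[0])
r,P=comp(cv2.inRange(h,(8,90,60),(28,255,255)),(197,226),.086);print("block",r,P.min(0),P.max(0))
rm=cv2.inRange(h,(0,150,80),(6,255,255));n,l,s,ce=cv2.connectedComponentsWithStats(rm)
for j in range(1,n):
    if s[j,4]>30:print("red",ce[j].round(),W(*ce[j],.074).round(4))
hh=[cv2.inRange(h,(60,60,30),(90,255,255))]
i=comp(hh[0],(320,105),.072)[0];print("hub",i)
cv2.imwrite("pics/c3.png",cv2.resize(a[100:290,130:330],None,fx=3,fy=3))
E
```

```text
knob [0.57849733 0.144808  ]
pocket ((578.5135498046875, 71.76654052734375), (55.35322952270508, 79.35567474365234), 0.01769842952489853)
block ((578.288818359375, -40.69301223754883), (45.04705810546875, 72.2660903930664), 0.5880531668663025) [555.6621  -76.81045] [600.9988     -4.5866547]
red [197. 174.] [ 0.5457 -0.0009]
red [246. 217.] [ 0.6119 -0.0013]
red [247. 301.] [ 0.6774 -0.0874]
red [ 80. 347.] [ 0.5287 -0.4357]
hub ((578.1465454101562, 144.88046264648438), (62.654964447021484, 62.84745788574219), 89.70654296875)
```

View pics/c3.png

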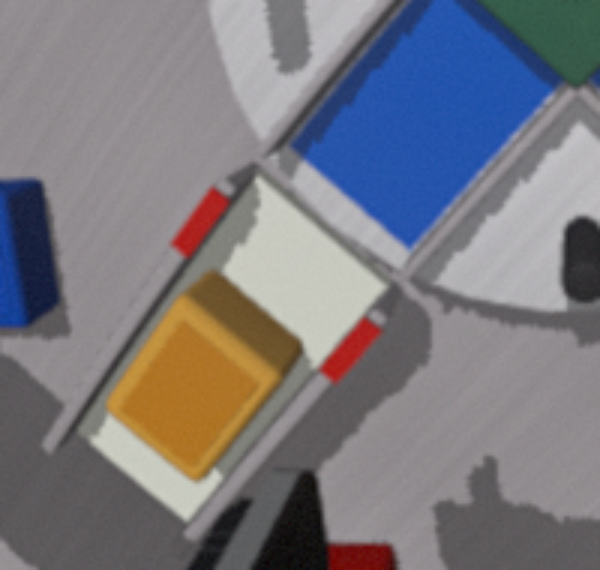

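The carousel is in line: pocket at 0.02°, hub centre at (0.5783,0.1448). In the crop the block sits squarely between the guides and its outer face is at y ≈ -0.078. Next I shut the gripper, turn it square to the chute, and go above the chute behind the block.

```bash
python3 -m jog '[{"grip":1,"slide":[0,0,0],"yaw":0.125},{"grip":1,"slide":[0,0,0],"yaw":0.125},{"grip":1,"slide":[0,0,0],"yaw":0.125},{"grip":1,"slide":[0,0,0],"yaw":0.125},{"grip":1,"slide":[0,0,0],"yaw":0.125},{"grip":1,"slide":[0,0,0],"yaw":0.122},{"grip":1,"slide":[0,0,0],"yaw":0}]'
python3 -m jog '[{"grip":1,"slide":[-2.56,-0.94,0],"yaw":0},{"grip":1,"slide":[-2.56,-0.94,0],"yaw":0},{"grip":1,"slide":[-2.56,-0.94,0],"yaw":0},{"grip":1,"slide":[-2.56,-0.94,0],"yaw":0},{"grip":1,"slide":[-2.56,-0.94,0],"yaw":0},{"grip":1,"slide":[-2.56,-0.94,0],"yaw":0},{"grip":1,"slide":[-2.56,-0.94,0],"yaw":0},{"grip":1,"slide":[0,0,0],"yaw":0}]'
python3 -c "
from workcell import manip
o=manip.get_obs();print(o['position'].round(4) if hasattr(o['position'],'round') else o['position'],o['ee_rot'],o['joint_pos'])"
```

```text
clock: 10.6
position: [0.6429, 0.0748, 0.2813]
ee_rot: [0.708, 0.706, -0.001, -0.001]
ft_force: [0.2, 0.4, 0.1]
grip_width: -0.001
grasp_force: 0.0
clock: 11.4
position: [0.5759, -0.109, 0.2824]
ee_rot: [0.708, 0.706, -0.001, 0.0]
ft_force: [-0.5, -0.1, -1.2]
grip_width: 0.004
grasp_force: 0.0
[ 0.5759 -0.109   0.2824] [ 7.07876575e-01  7.06335397e-01 -1.02223530e-03  1.27810707e-04] [-0.20910072  0.26389118  0.38078676  1.61748954 -0.09945652  1.28069213
  0.18613741]
```

```bash
python3 -m jog '[{"grip":1,"slide":[0.4,0.25,3],"yaw":0},{"grip":1,"slide":[0,0,4],"yaw":0},{"grip":1,"slide":[0,0,4],"yaw":0},{"grip":1,"slide":[0,0,2.2],"yaw":0},{"grip":1,"slide":[0,0,0],"yaw":0}]'
python3 -m jog '[{"grip":1,"slide":[0,0,0.8],"yaw":0},{"grip":1,"slide":[0,0,0.8],"yaw":0},{"grip":1,"slide":[0,0,0],"yaw":0},{"grip":1,"slide":[0,0,0],"yaw":0}]'
python3 - <<'E'
from h import *
a=manip.camera("wrist");b=manip.camera("scene")
cv2.imwrite("pics/w4.png",np.hstack([cv2.resize(a,None,fx=.75,fy=.75)[:,:],cv2.resize(b[150:300,260:420],(320,300))]))
E
```

```text
clock: 11.9
position: [0.5781, -0.0994, 0.1469]
ee_rot: [0.706, 0.708, -0.002, -0.003]
ft_force: [-0.6, 0.7, 1.1]
grip_width: -0.004
grasp_force: 0.0
clock: 12.3
position: [0.5804, -0.1004, 0.1355]
ee_rot: [0.707, 0.707, 0.0, 0.0]
ft_force: [-0.2, 0.1, 0.1]
grip_width: -0.003
grasp_force: 0.0
```

View pics/w4.png

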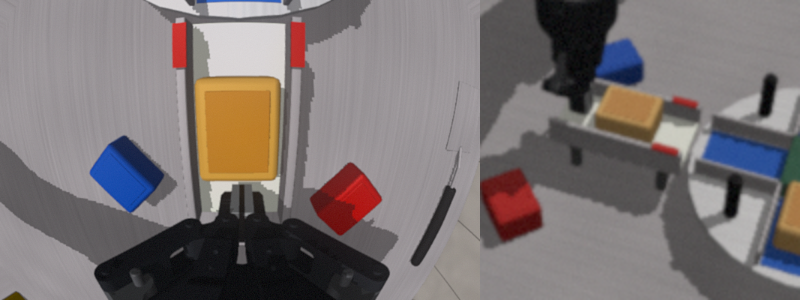

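The shut fingers stand in the chute just behind the block at (240,195) in the left panel. They clear the guides and their tips are about 10 mm above the floor. Now I push straight along +y.

```bash
python3 -m jog '[{"grip":1,"slide":[0.6,-0.15,0],"yaw":0},{"grip":1,"slide":[0.8,0,0],"yaw":0},{"grip":1,"slide":[0.8,0,0],"yaw":0},{"grip":1,"slide":[0.8,0,0],"yaw":0},{"grip":1,"slide":[0.8,0,0],"yaw":0},{"grip":1,"slide":[0.8,0,0],"yaw":0},{"grip":1,"slide":[0.8,0,0],"yaw":0},{"grip":1,"slide":[0.8,0,0],"yaw":0}]'
python3 -m jog '[{"grip":1,"slide":[0.8,0,0],"yaw":0},{"grip":1,"slide":[0.8,0,0],"yaw":0},{"grip":1,"slide":[0.8,0,0],"yaw":0},{"grip":1,"slide":[0.8,0,0],"yaw":0},{"grip":1,"slide":[0.8,0,0],"yaw":0},{"grip":1,"slide":[0.8,0,0],"yaw":0},{"grip":1,"slide":[0.8,0,0],"yaw":0}]'
python3 - <<'E'
from h import *
a=manip.camera("wrist")
cv2.imwrite("pics/w5.png",a[:260])
E
```

```text
clock: 13.2
position: [0.5786, -0.0377, 0.1348]
ee_rot: [0.707, 0.707, -0.0, -0.0]
ft_force: [-1.0, -2.3, 1.5]
grip_width: -0.002
grasp_force: 0.7
clock: 13.9
position: [0.5785, 0.0184, 0.1348]
ee_rot: [0.707, 0.707, 0.0, -0.0]
ft_force: [0.6, -0.1, -1.2]
grip_width: -0.002
grasp_force: 0.2
```

View pics/w5.png

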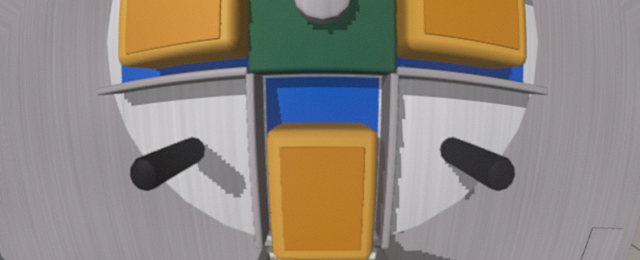

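The block is straight between the rails, with the blue floor still visible between it and the green hub at rows 75–125. I have about 22 mm to go, slowly.

```bash
python3 -m jog '[{"grip":1,"slide":[0.5,0,0],"yaw":0},{"grip":1,"slide":[0.5,0,0],"yaw":0},{"grip":1,"slide":[0.4,0,0],"yaw":0},{"grip":1,"slide":[0.3,0,0],"yaw":0},{"grip":1,"slide":[0.1,0,0],"yaw":0}]'
python3 -m jog '[{"grip":1,"slide":[0.1,0,0],"yaw":0},{"grip":1,"slide":[0.1,0,0],"yaw":0}]'
python3 -m jog '[{"grip":1,"slide":[0.1,0,0],"yaw":0},{"grip":1,"slide":[0.1,0,0],"yaw":0}]'
```

```text
clock: 14.45
position: [0.5786, 0.036, 0.1349]
ee_rot: [0.707, 0.707, 0.0, -0.0]
ft_force: [-0.0, -0.5, -0.2]
grip_width: 0.001
grasp_force: 0.2
clock: 14.65
position: [0.5786, 0.0374, 0.1349]
ee_rot: [0.707, 0.707, 0.0, 0.0]
ft_force: [-0.3, -0.3, -0.9]
grip_width: -0.004
grasp_force: 0.2
clock: 14.85
position: [0.5786, 0.0396, 0.1349]
ee_rot: [0.707, 0.707, 0.0, -0.0]
ft_force: [0.9, -0.6, 0.4]
grip_width: -0.0
grasp_force: 0.2
```

```bash
python3 -m jog '[{"grip":1,"slide":[0.1,0,0],"yaw":0},{"grip":1,"slide":[0.1,0,0],"yaw":0}]'
python3 -m jog '[{"grip":1,"slide":[0.1,0,0],"yaw":0},{"grip":1,"slide":[0,0,0],"yaw":0}]'
```

```text
clock: 15.05
position: [0.5786, 0.0416, 0.1349]
ee_rot: [0.707, 0.707, 0.0, -0.0]
ft_force: [0.3, -0.4, 0.2]
grip_width: -0.002
grasp_force: 0.2
clock: 15.25
position: [0.5787, 0.0421, 0.1349]
ee_rot: [0.707, 0.707, -0.0, 0.0]
ft_force: [-0.3, -2.9, 0.2]
grip_width: -0.0
grasp_force: 1.4
```

Contact force is building right at the expected distance. One small press more, checking the force.

```bash
python3 -m jog '[{"grip":1,"slide":[0.1,0,0],"yaw":0},{"grip":1,"slide":[0,0,0],"yaw":0}]'
python3 -m jog '[{"grip":1,"slide":[0.05,0,0],"yaw":0},{"grip":1,"slide":[0,0,0],"yaw":0}]'
```

```text
clock: 15.45
position: [0.5786, 0.0422, 0.1349]
ee_rot: [0.708, 0.707, -0.001, 0.001]
ft_force: [-0.0, -6.1, 1.4]
grip_width: 0.002
grasp_force: 3.0
clock: 15.65
position: [0.5787, 0.0423, 0.135]
ee_rot: [0.708, 0.707, -0.001, 0.001]
ft_force: [0.2, -6.5, 0.7]
grip_width: -0.002
grasp_force: 3.7
```

The motion has stalled and the force is rising, so the block is home. I back straight off, rise and check.

```bash
python3 -m jog '[{"grip":1,"slide":[-1,0,0],"yaw":0},{"grip":1,"slide":[-2,0,0],"yaw":0},{"grip":1,"slide":[-3,0,-2],"yaw":0},{"grip":1,"slide":[-3,0,-3],"yaw":0},{"grip":1,"slide":[-2,0,-4],"yaw":0},{"grip":1,"slide":[0,0,-4],"yaw":0},{"grip":1,"slide":[0,0,-1],"yaw":0},{"grip":1,"slide":[0,0,0],"yaw":0}]'
python3 - <<'E'
from h import *
c=manip.calibration("wrist");a=manip.camera("wrist");b=manip.camera("top")
W=lambda u,v,z:px2w("wrist",u,v,z,c)[:2]
h=cv2.cvtColor(a,cv2.COLOR_BGR2HSV)
def comp(m,p,z):
    u,v=np.round(w2px("wrist",np.array(p),c)).astype(int);n,l,s,ce=cv2.connectedComponentsWithStats(m)
    if not l[v,u]:return None
    return cv2.minAreaRect(np.array([W(x,y,z) for y,x in np.argwhere(l==l[v,u])],np.float32)*1000)
print("hub",comp(cv2.inRange(h,(60,60,30),(90,255,255)),[.56,.125,.072],.072))
print("block",comp(cv2.inRange(h,(8,90,60),(28,255,255)),[.5785,.08,.084],.084))
cv2.imwrite("pics/end.png",np.hstack([cv2.resize(a,(480,300)),cv2.resize(b[130:280,160:320],(320,300))]))
for t in("jar","bowl"):
  print(t,[(round(d["conf"],2),np.round(d["centre"],1)) for d in manip.masks_of(t,"top")])
E
```

```text
clock: 16.45
position: [0.5793, -0.0658, 0.2767]
ee_rot: [0.707, 0.707, 0.002, 0.001]
ft_force: [-0.3, 1.4, -1.4]
grip_width: -0.002
grasp_force: 0.0
hub None
block ((578.578125, 76.45634460449219), (52.31768798828125, 44.28704833984375), 89.98157501220703)
jar [(0.96, array([455.5, 241.6]))]
bowl [(0.82, array([436., 168.]))]
```

View pics/end.png

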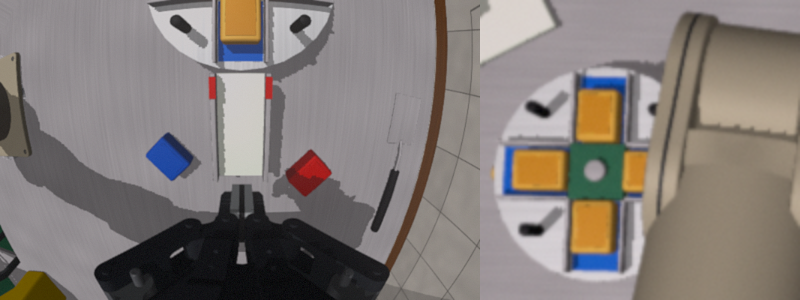

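The block lies square in the pocket at 89.98°, touching the green hub with no blue gap. The carousel is in line, the look-alikes are in place, the jar and bowl are within 3 px of their first positions, and the robot touches nothing.

```bash
python3 -c "
from workcell import manip
print(manip.hand_in())"
```

```text
the job is handed in; nothing more can be done
None
```

The carousel is clicked into line with the chute, the tofu block is fully home against the green hub, the jar and bowl were left alone, and the job is handed in after about 17 s on the robot's clock.

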